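Trial-fit a mixer arbor in its spindle sleeve and drift it out again

TASK

Trial-fit the mixer's steel arbor: take it from the white rack by its flat head, put its tapered shank into the upright steel sleeve and seat it fully home with a twisting push, never pressing with over 20 N, until its collar sits flush on the sleeve's mouth; then let go of it. Next free it without touching it again: take the wedge-shaped drift by its black grip and drive it, slowly and without ramming, through the slot at the foot of the sleeve and under the arbor's tip, until the arbor stands loose on the wedge with its collar about 10 mm above the mouth. Leave both standing so and let go, and leave the jar, the brown bottle and the dish alone.

Things in the scene. Friction and masses are not known exactly. Their poses are not given: they have to be found in the camera images.
- arbor_head (a point): Centre of the flat head of the arbor, a loose turned-steel part 124 mm long, about 0.35 kg, standing upright, head up, in a white rack. The head is 44 mm long (x), 14 mm thick (y: grip across this; 40 to 70 N is ample) and 36 mm high. z points up along the arbor. The collar's underside lies 34 mm below this point, the lowest point of the tip 106 mm below.
- arbor_collar (a point): Centre of the flat underside of the arbor's round collar (44 mm across, 6 mm thick), axes as the head's. Below it the tapered shank: 29.6 mm across at the collar, 18 mm across 58 mm lower, then a round tip 12 mm across and 14 mm long. In the rack the collar rests 80 mm above the bench. Seated fully home, it lies at sleeve_mouth.
- arbor: The same arbor; origin at the lowest point of its tip, 72 mm under the collar's underside; z up along it, x along the flat head.
- sleeve_mouth (a point): Centre of the flat top of the dark steel sleeve, an eight-sided upright tube 49 mm across, 80 mm high, on a grey plate; z up. Its springy sides make a bore that narrows like the shank: first touch with the collar about 8 mm above the mouth, then friction. Straight pushes within 20 N stop short; turned to and fro under 10 to 15 N (some 2 to 4 rad in all, under 0.6 Nm) it creeps home.
- slot_floor (a point): Middle of the floor of the cross slot at the sleeve's foot, on its axis, 80 mm below the mouth, 23 mm above the bench; z up. The slot runs right through along y, open at both ends: 18 mm wide (x), 26 mm high, from 23 mm before to 23 mm behind the axis. Its floor is the plate's top, 140 mm long (y) and 90 mm wide (x). A seated arbor's tip hangs 8 mm above the floor.
- sleeve (a joint): How far the sleeve and its plate have sunk on their springs (m): 0 unloaded, 0.001 per 14 N of downward load, the arbor's own weight (3 to 4 N) included. Over 0.0017 (a push of about 20 N) is too much.
- drift_grip (a point): Middle of the black upright grip of the drift, a loose steel wedge bar lying flat on the bench, about 0.24 kg. The grip is 32 mm long (x), 14 mm thick (y: grip across this), its top 58 mm and this point 38 mm above the bar's flat underside. x points along the bar to its thin nose, 165 mm ahead; z up. Driving it takes about 10 to 20 N; it stays where it is left.
- drift_nose (a point): Lower edge of the drift's nose. The bar is 11 mm wide, 4 mm thick here and thickens evenly by 2 mm per 10 mm to 20 mm at 80 mm behind the nose, then stays so. On the slot floor it meets a seated arbor's tip with the nose about 20 mm past the sleeve's axis; lift is 10 to 12 mm with the nose 70 to 80 mm past it. The shank is loose after about 8 mm of lift.
- drift: The same drift, 180 mm long; origin on its flat underside, 65 mm behind the nose and 100 mm ahead of the grip's centre; x towards the nose, z up.
- jar: Bystander: clear specimen jar with a red lid, 60 mm across, 62 mm high; origin at the centre of its base.
- amber: Bystander: small brown bottle with a black cap, 54 mm across, 95 mm high; origin at the centre of its base.
- dish: Bystander: clear covered culture dish, 90 mm across, 18 mm high; origin at the centre of its base.
Things that resemble listed ones, but are neither listed nor needed, are in the scene too. Leave any green look-alike of the arbor alone.

How it is judged:
By the outcome, as a careful person would: the job done as asked, in the order asked, and still so for the second after the job is handed in, with the robot touching nothing.
It also fails if it takes over 72 s, if anything falls off the work surface, if the arm or the gripper's body presses on something with over 40 N, if the wrist force passes 120 N, or if a joint passes its speed limit or range.

ROBOT

A 6-joint arm with a two-finger parallel gripper is mounted at the origin on the work surface. World frame = base frame: x ahead of the robot, y to its left, z up, the work surface at z = 0. Lengths are in m, angles in rad, forces in N, time in s.
With the tool pointing down it reaches from about 0.375 to 0.9 m from the base axis. Payload 3.1 kg.
Tool frame: the origin (TCP) lies midway between the tips of the shut fingers; the grasp point (between the pads) lies manip.hold_point_z behind it (manip.hold_point_z is the distance from the TCP to the grasp point, in m); z points along the fingers, y is the direction in which the jaws open and shut (so a half turn about z gives the same grasp; the last joint's range is limited). The gripper opens to 85 mm and grips with 20 to 120 N. Pads are 22 mm wide; open, the fingers measure 114 mm over their backs; the gripper's body (76 mm by 85 mm) begins 54 mm behind the grasp point. The pads swing forward as they close: fully open they stand 13 mm farther back than shut.
Start: joints at [1.145, 0.527, 1.433, -0, 1.181, -0.178], TCP at [0.153, 0.606, 0.231] pointing down, gripper open.
Joint ranges: [-3.08, 3.08], [-0.75, 2.2], [0.22, 2.44], [-1.43, 4.57], [0, 2.65], [-2.85, 2.85]. Speed limits (rad/s): [2.79, 2.79, 3.14, 3.14, 3.14, 3.14].

INTERFACE

Orientations are given as a unit quaternion [x, y, z, w].
In Python, from station import manip, snapshot, workorder, models gives the robot as it stands.
- The arm moves only by the tool jog_arm, never from a script. Its argument "commands" is a list of rows, each a list of 5 numbers: the opening in per cent of the stroke, from 0 (shut) to 100 (fully open), then the shift along the world's x, y, z in cm, then the turn about the world's z in rad. A call has 1 to 8 rows; each row shifts and turns the pose as measured when the row begins; what a row does not reach is not made up. A row lasts 1/12 s, in which the tool goes at most 41.7 mm and 7.16 degrees, less where a joint would pass 70% of its speed; a pose out of reach is approached as far as the arm can. A call with a gripper value outside its range is refused whole. The fingers move at their own pace and stop on an object; "squeeze" is the grip in N (left out, the last holds). Time passes only in rows, so rows that do not move let the fingers close. It gives the time, the measured TCP pose, the force and the opening at its end, in the units of the state.
- manip.sense(): the state, without advancing time (a new reading comes with each control period).
- snapshot(name): name is "scene" or "top" or "wrist"; returns a dict with "image" (400x640x3 uint8, red, green, blue), "intrinsics" (3x3 intrinsics, pixels), "extrinsics" (4x4, takes a point from camera to world coordinates); the wrist camera has in their place "hand_eye" (4x4, takes a point from camera to tool coordinates, whose origin is the TCP and whose axes are the flange's). Camera axes: x right, y down, z forward; pixel columns grow to the right and rows downward; lengths in m; the calibration is good to about 2 mm. A picture is of the moment at which its call begins: read the wrist's pose just before it. There is no depth.
- workorder.sign_off(): hands the job in, once; it reports no verdict.
Trained networks look in a picture, given as the dict that the camera call returned (one of the last four; its "shot" number tells which), for a name from the list of things; names that differ only in an ending like _2 or _b are one class to them, and where a whole thing is asked for, a point or a joint stands for the part that bears it (a point fixed in the world has none). Each returns a list of dicts, best first, with "score" (0 to 1); they miss things now and then, are a little off and sometimes report something else, mostly with a low value. They report only what shows in the picture. A call takes as long as a camera call. They do not tell look-alikes from the thing itself.
- models.find_in(picture, name): "centre" ([x, y, z] in m, in world coordinates, good to about 4 mm: the middle of the surface that is visible of it).
- models.pinpoint(picture, name): "centre" ([x, y, z] in m, in world coordinates, good to about 4 mm: a listed point, or the origin of a listed thing).
The state is a dict: "t": time; "q": joint angles; "qd": joint speeds; "tau": joint torques, N m; "tcp_pos": TCP position; "tool_rot": TCP orientation; "force": force on the tool from outside, world axes, zero at the start; "ft_torque": the same for the moment, N m; "finger_gap": opening from 0.0 (shut) to 1.0 (fully open).
Only numpy, scipy, OpenCV 4.12 (cv2) and the standard library are available. Lean on these libraries where they do the work, as an engineer would, in place of code of your own. Each camera call takes 0.05 s, during which the arm holds its last target. There are 200 camera calls.

## Working session

There is one attempt and no reset: what is moved stays moved. The work goes in short steps, Python scripts to look and compute and a tool call to move; the robot and the scene stay as the last step left them, time stands still between calls to the robot, and variables do not carry over. Pictures are saved under pics/ and viewed, about 8 in all and at most 12, crops included, and the job is handed in when it is done.

Besides the shell and the picture viewer there is one more tool, called after ">>>" in YAML: its name, and indented under it one key for each argument. jog_arm: Moves the arm, as the interface text tells. Its arguments: {"type":"object","properties":{"commands":{"type":"array","items":{"type":"array","items":{"type":"number"}}},"squeeze":{"type":"number"}},"required":["commands"]}

```bash
mkdir -p pics; ls; cat > h.py <<'E'
from station import manip, snapshot, workorder, models
import numpy as np, cv2
from scipy.spatial.transform import Rotation as R
def save(p,n,crop=None,s=1):
    im=p["image"][:,:,::-1]
    if crop: im=im[crop[1]:crop[3],crop[0]:crop[2]]
    cv2.imwrite("pics/"+n,cv2.resize(im,None,fx=s,fy=s,interpolation=cv2.INTER_CUBIC))
def ext(p,st):
    if "extrinsics" in p: return np.array(p["extrinsics"])
    T=np.eye(4);T[:3,:3]=R.from_quat(st["tool_rot"]).as_matrix();T[:3,3]=st["tcp_pos"];return T@np.array(p["hand_eye"])
def proj(p,E,X):
    c=np.linalg.inv(E)@np.r_[X,1];u=np.array(p["intrinsics"])@c[:3];return (u[:2]/u[2]).round(0)
def onz(p,E,uv,z):
    d=E[:3,:3]@np.linalg.inv(np.array(p["intrinsics"]))@np.r_[uv,1];o=E[:3,3];return (o+d*(z-o[2])/d[2]).round(4)
E
cat > a.py <<'E'
from h import *
st=manip.sense();print(st["t"],st["tcp_pos"],st["tool_rot"],manip.hold_point_z,st["finger_gap"])
for n in ["top","scene"]:
    p=snapshot(n);E=ext(p,st);save(p,n+"0.png");np.savez(n+".npz",K=p["intrinsics"],E=E)
    for k in ["arbor_head","sleeve_mouth","slot_floor","drift_grip","drift_nose","jar","amber","dish"]:
        for d in models.pinpoint(p,k)[:3]: print(n,k,np.round(d["centre"],3),round(d["score"],2),proj(p,E,d["centre"]))
E
python3 a.py
```

```text
pics
0.0 [0.15235885 0.60541335 0.23030782] [ 1.23069042e-01  9.92397512e-01 -1.04221328e-03 -3.20454779e-04] 0.0187 1.0029118653643463
top arbor_head [0.616 0.227 0.105] 0.86 [210. 193.]
top arbor_head [0.422 0.279 0.108] 0.66 [187. 278.]
top arbor_head [0.523 0.335 0.108] 0.61 [162. 234.]
top sleeve_mouth [0.548 0.024 0.104] 0.66 [298. 221.]
top slot_floor [0.544 0.024 0.02 ] 0.81 [300. 223.]
top drift_grip [ 0.566 -0.364  0.038] 0.72 [458. 212.]
top drift_nose [ 0.533 -0.201  0.001] 0.74 [390. 226.]
top jar [ 0.747  0.126 -0.   ] 0.84 [259. 144.]
top amber [ 0.75  -0.206  0.002] 0.7 [390. 141.]
top dish [ 0.728 -0.012 -0.004] 0.67 [314. 151.]
scene arbor_head [0.523 0.236 0.12 ] 0.79 [411. 299.]
scene arbor_head [0.617 0.224 0.109] 0.78 [361. 315.]
scene arbor_head [0.42  0.283 0.102] 0.76 [470. 306.]
scene sleeve_mouth [0.549 0.026 0.106] 0.96 [348. 219.]
scene slot_floor [0.547 0.026 0.024] 0.72 [346. 238.]
scene drift_grip [ 0.565 -0.369  0.038] 0.9 [279. 122.]
scene drift_nose [ 0.533 -0.202  0.002] 0.88 [313. 170.]
scene jar [0.744 0.124 0.   ] 0.94 [279. 314.]
scene jar [0.522 0.234 0.117] 0.7 [411. 299.]
scene dish [ 0.729 -0.012 -0.   ] 0.96 [265. 257.]
scene dish [ 0.561 -0.368  0.037] 0.35 [280. 122.]
```

View pics/top0.png

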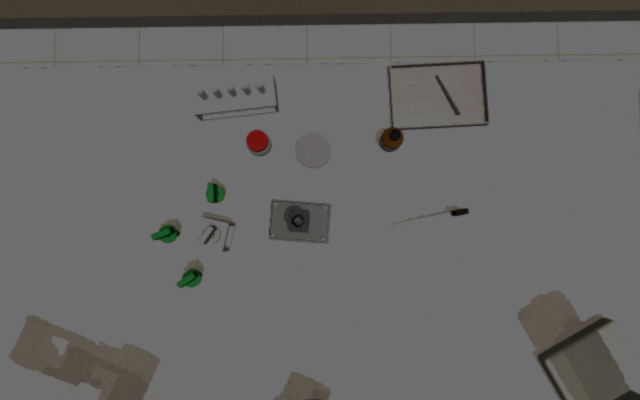

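View pics/scene0.png

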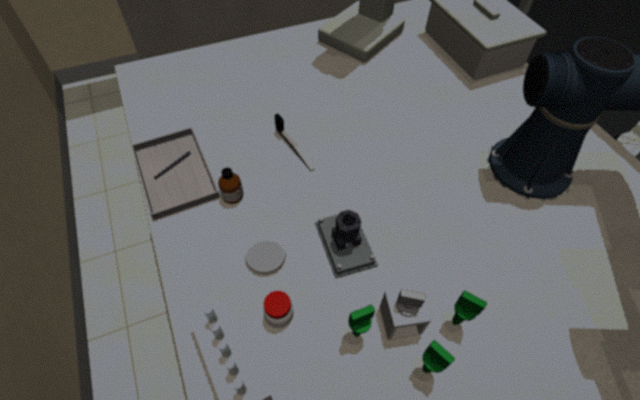

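The steel arbor is the grey head in the white rack at top pixel (209,235) and scene pixel (410,298). The three green look-alikes are at top (215,192), (166,234) and (190,278), and I'll leave those alone. The head runs diagonally. Next I'll move above it for a wrist close-up.

>>> jog_arm:
  commands:
    - [100,2.5,-2.5,1,-0.05]
    - [100,2.5,-2.5,1,-0.05]
    - [100,2.5,-2.5,1,-0.05]
    - [100,2.5,-2.5,1,-0.05]
    - [100,2.5,-2.5,1,-0.05]
    - [100,2.5,-2.5,1,-0.05]
    - [100,2.5,-2.5,1,-0.05]
    - [100,2.5,-2.5,1,-0.05]
  squeeze: 50

```text
t: 1.57
tcp_pos: [0.3523, 0.4013, 0.3117]
tool_rot: [0.32, 0.947, -0.0, -0.002]
force: [-0.2, 0.2, -0.5]
finger_gap: 0.999
```

>>> jog_arm:
  commands:
    - [100,2.5,-2.5,0,0]
    - [100,2.5,-2.5,0,0]
    - [100,2.5,-2.5,0,0]
    - [100,2.5,-2.5,0,0]
    - [100,2.5,-2.5,0,0]
    - [80,0,0,0,0]

```text
t: 2.07
tcp_pos: [0.489, 0.2657, 0.3169]
tool_rot: [0.324, 0.946, 0.003, 0.004]
force: [0.4, 0.1, 0.6]
finger_gap: 0.882
```

```bash
cat > b.py <<'E'
from h import *
import sys
st=manip.sense();print(st["t"],st["tcp_pos"],R.from_quat(st["tool_rot"]).as_matrix()[:,1],st["finger_gap"],st["force"])
p=snapshot("wrist");E=ext(p,st);save(p,sys.argv[1]);np.savez("wrist.npz",K=p["intrinsics"],E=E)
print(np.round(p["hand_eye"],3))
for k in sys.argv[2:]:
    for d in models.pinpoint(p,k)[:3]: print(k,np.round(d["centre"],4),round(d["score"],2),proj(p,E,d["centre"]))
E
python3 b.py w1.png arbor_head arbor_collar sleeve_mouth
```

```text
2.0667 [0.48900097 0.26568041 0.31688213] [0.61217402 0.7906697  0.00918634] 0.8823042525794219 [0.35968123 0.06288647 0.59374839]
[[ 0.    -0.954 -0.301  0.076]
 [ 1.     0.     0.001  0.001]
 [-0.001 -0.301  0.954 -0.143]
 [ 0.     0.     0.     1.   ]]
arbor_head [0.418  0.281  0.1043] 0.88 [278. 101.]
arbor_head [0.6144 0.2196 0.1014] 0.84 [344. 272.]
arbor_head [0.5266 0.3349 0.1026] 0.56 [383. 154.]
arbor_collar [0.6138 0.22   0.0732] 0.88 [342. 260.]
arbor_collar [0.5233 0.3333 0.0766] 0.67 [376. 148.]
arbor_collar [0.4214 0.2812 0.073 ] 0.57 [282. 103.]
```

View pics/w1.png

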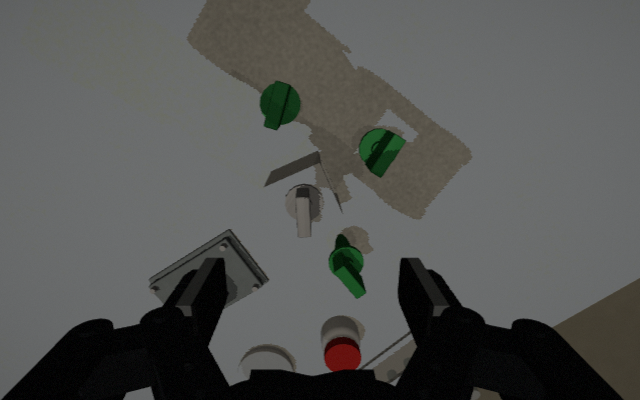

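The rack's steel arbor is at about (304,205): collar circle, with the light-grey head from y≈190 to 237. The green ones are at (280,105), (382,152) and (347,265). I'll take an enlarged crop with a model overlay to confirm it and get position and yaw.

```bash
cat > c.py <<'E'
from h import *
W=np.load("wrist.npz");p={"intrinsics":W["K"]};E=W["E"]
im=cv2.imread("pics/w1.png")
c=onz(p,E,(304,203),.086);print(c)
s=6;x0,y0=255,145
cr=cv2.resize(im[y0:y0+100,x0:x0+100],None,fx=s,fy=s,interpolation=cv2.INTER_CUBIC)
cr=cv2.convertScaleAbs(cr,alpha=1.2)
raw=cr.copy()
a=np.arctan2(-.61,.79)-0.05
print(a)
def P(X): u=np.linalg.inv(E)@np.r_[X,1];u=p["intrinsics"]@u[:3];return ((u[:2]/u[2]-[x0,y0]+.5)*s).astype(int)
Rz=R.from_euler("z",a).as_matrix()
for z in (.096,.132):
    q=[P(np.r_[c[:2],0]+Rz@[x,y,z]) for x,y in((.022,.007),(.022,-.007),(-.022,-.007),(-.022,.007))]
    cv2.polylines(cr,[np.array(q)],True,(0,0,255),1)
q=[P(np.r_[c[:2],.086]+.022*np.array([np.cos(t),np.sin(t),0])) for t in np.linspace(0,6.28,40)]
cv2.polylines(cr,[np.array(q)],True,(255,0,0),1)
cv2.imwrite("pics/crop1.png",cr)
E
python3 c.py
```

```text
[0.5224 0.2321 0.086 ]
-0.7075282448374485
```

View pics/crop1.png

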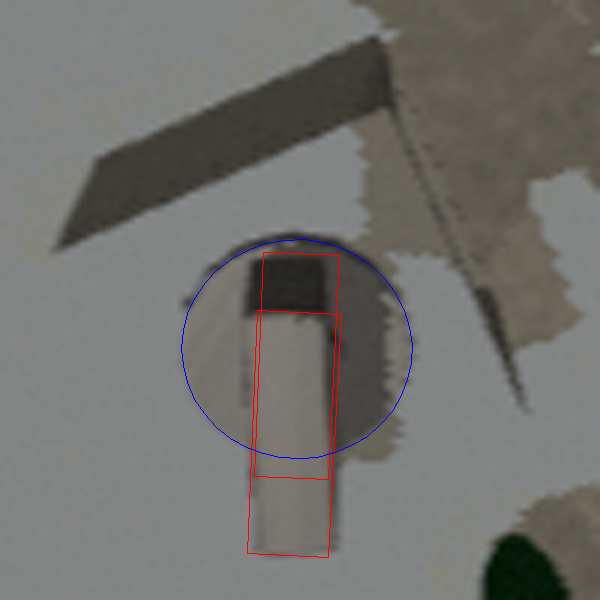

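The crop confirms it: a steel-grey arbor with collar and flat head in the white rack, and the model overlay matches to about 1 mm. Centre is (0.522, 0.232) and the head's yaw is about −0.63. Going to grasp.

>>> jog_arm:
  commands:
    - [65,1.7,-1.7,0,0.03]
    - [65,1.6,-1.6,0,0]
    - [65,0,0,-3,0]
    - [65,0,0,-3,0]
    - [65,0,0,-3,0]
    - [65,0,0,-3,0]
    - [65,0,0,-1,0]
    - [65,0,0,0,0]

```text
t: 2.93
tcp_pos: [0.5089, 0.2489, 0.1859]
tool_rot: [0.296, 0.955, 0.007, 0.003]
force: [-0.6, 0.9, 0.8]
finger_gap: 0.649
```

```bash
python3 - <<'E'
from h import *
st=manip.sense();print(st["t"],np.round(st["tcp_pos"],4),R.from_quat(st["tool_rot"]).as_euler("ZYX").round(4),np.round(st["force"],1))
t=R.from_quat(st["tool_rot"]).as_matrix();print(np.arctan2(t[1,1],t[0,1]),st["finger_gap"],t[:,2].round(4))
E
```

```text
2.9333 [0.5089 0.2489 0.1859] [2.5415e+00 2.4000e-03 3.1262e+00] [-0.6  0.9  0.8]
0.9707624644675762 0.6485177314025276 [ 0.0107  0.0114 -0.9999]
```

>>> jog_arm:
  commands:
    - [65,1.3,-1.6,0,-0.03]
    - [65,0,0,0,0]
    - [65,0,0,0,0]

```text
t: 3.18
tcp_pos: [0.5184, 0.237, 0.186]
tool_rot: [0.307, 0.952, 0.007, 0.002]
force: [-0.2, 1.0, -0.4]
finger_gap: 0.65
```

```bash
cat > s.py <<'E'
from h import *
st=manip.sense();t=R.from_quat(st["tool_rot"]).as_matrix()
print("t",st["t"],"pos",np.round(st["tcp_pos"],4),"yaw_y",np.arctan2(t[1,1],t[0,1]).round(4),"z",t[:,2].round(4),"F",np.round(st["force"],1),"M",np.round(st["ft_torque"],2),"gap",round(st["finger_gap"],3),"q",np.round(st["q"],3))
E
python3 s.py
```

```text
t 3.1833 pos [0.5184 0.237  0.186 ] yaw_y 0.9474 z [ 0.0074  0.0114 -0.9999] F [-0.2  1.  -0.4] M [ 0.02  0.05 -0.04] gap 0.65 q [ 0.228  0.507  1.627  0.011  0.998 -0.726]
```

>>> jog_arm:
  commands:
    - [65,0.5,-0.6,0,-0.01]
    - [65,0.1,-0.1,-2.5,0]
    - [65,0,0,-2.5,0]
    - [65,0,0,-1.5,0]
    - [65,0,0,0,0]
    - [65,0,0,0,0]

```text
t: 3.68
tcp_pos: [0.5282, 0.234, 0.1265]
tool_rot: [0.309, 0.951, 0.011, 0.009]
force: [-0.1, 0.4, -0.4]
finger_gap: 0.652
```

```bash
python3 s.py
```

```text
t 3.6833 pos [0.5282 0.234  0.1265] yaw_y 0.9426 z [ 0.023   0.0153 -0.9996] F [-0.1  0.4 -0.4] M [-0.02 -0.    0.03] gap 0.652 q [ 0.219  0.596  1.667  0.013  0.853 -0.733]
```

>>> jog_arm:
  commands:
    - [65,-0.6,-0.2,0,0]
    - [65,0,0,0,0]
    - [65,-0.1,0,-0.7,0]
    - [65,0,0,0,0]
    - [65,0,0,-0.7,0]
    - [65,0,0,0,0]
    - [65,0,0,-0.7,0]
    - [65,0,0,0,0]

```text
t: 4.35
tcp_pos: [0.5234, 0.2331, 0.1095]
tool_rot: [0.308, 0.951, 0.014, 0.013]
force: [-0.2, 0.1, 1.0]
finger_gap: 0.647
```

```bash
python3 s.py
```

```text
t 4.35 pos [0.5234 0.2331 0.1095] yaw_y 0.9438 z [ 0.0332  0.0177 -0.9993] F [-0.2  0.1  1. ] M [-0.06  0.02 -0.05] gap 0.647 q [ 0.219  0.614  1.698  0.014  0.793 -0.735]
```

>>> jog_arm:
  commands:
    - [65,0,0,0,0]
    - [65,0,0,0,0]
    - [65,0,0,0,0]
    - [65,0,0,0,0]

```text
t: 4.68
tcp_pos: [0.5234, 0.233, 0.1086]
tool_rot: [0.309, 0.951, 0.013, 0.013]
force: [-0.8, -0.0, 0.0]
finger_gap: 0.652
```

```bash
python3 s.py
```

```text
t 4.6833 pos [0.5234 0.233  0.1086] yaw_y 0.9436 z [ 0.032   0.0174 -0.9993] F [-0.8 -0.   0. ] M [-0.    0.03 -0.02] gap 0.652 q [ 0.219  0.616  1.698  0.014  0.793 -0.735]
```

>>> jog_arm:
  commands:
    - [65,0,0,4,0]
    - [65,0,0,0,0]
    - [65,0,0,0,0]

```text
t: 4.93
tcp_pos: [0.5223, 0.2327, 0.1467]
tool_rot: [0.309, 0.951, 0.011, 0.01]
force: [0.3, -0.8, -0.2]
finger_gap: 0.653
```

```bash
python3 s.py
```

```text
t 4.9333 pos [0.5223 0.2327 0.1467] yaw_y 0.9433 z [ 0.0254  0.0159 -0.9996] F [ 0.3 -0.8 -0.2] M [-0.03 -0.   -0.03] gap 0.653 q [ 0.218  0.558  1.67   0.013  0.885 -0.733]
```

>>> jog_arm:
  commands:
    - [65,0,0,-1.2,0]
    - [65,0,0,-1,0]
    - [65,0,0,-1,0]
    - [65,0,0,0,0]

```text
t: 5.27
tcp_pos: [0.5243, 0.2332, 0.1152]
tool_rot: [0.309, 0.951, 0.013, 0.013]
force: [-0.0, 0.1, -0.5]
finger_gap: 0.652
```

```bash
python3 s.py
```

```text
t 5.2667 pos [0.5243 0.2332 0.1152] yaw_y 0.9435 z [ 0.0323  0.0175 -0.9993] F [-0.   0.1 -0.5] M [-0.01  0.05 -0.  ] gap 0.652 q [ 0.219  0.606  1.692  0.014  0.808 -0.734]
```

>>> jog_arm:
  commands:
    - [65,0,0,0,0]
    - [65,0,0,0,0]
    - [65,0,0,0,0]
    - [65,0,0,0,0]
    - [65,0,0,0,0]
    - [65,0,0,0,0]
    - [65,0,0,0,0]
    - [65,0,0,0,0]

```text
t: 5.93
tcp_pos: [0.5241, 0.2332, 0.1148]
tool_rot: [0.309, 0.951, 0.013, 0.012]
force: [-0.1, -0.3, -0.1]
finger_gap: 0.651
```

```bash
python3 s.py
```

```text
t 5.9333 pos [0.5241 0.2332 0.1148] yaw_y 0.9436 z [ 0.0314  0.0173 -0.9994] F [-0.1 -0.3 -0.1] M [-0.02 -0.05 -0.02] gap 0.651 q [ 0.219  0.607  1.691  0.014  0.809 -0.734]
```

>>> jog_arm:
  commands:
    - [65,3.6,1.6,0,0]
    - [65,0,0,0,0]
    - [65,0,0,0,0]

```text
t: 6.18
tcp_pos: [0.553, 0.2471, 0.1128]
tool_rot: [0.308, 0.951, 0.008, 0.006]
force: [-0.5, -1.0, 0.5]
finger_gap: 0.649
```

```bash
python3 s.py
```

```text
t 6.1833 pos [0.553  0.2471 0.1128] yaw_y 0.9438 z [ 0.0165  0.0125 -0.9998] F [-0.5 -1.   0.5] M [-0.01  0.07  0.  ] gap 0.649 q [ 0.232  0.647  1.598  0.011  0.877 -0.719]
```

>>> jog_arm:
  commands:
    - [65,-0.9,-0.4,0,0]
    - [65,-0.9,-0.4,0,0]
    - [65,-0.9,-0.4,0,0]
    - [65,-0.4,-0.2,0,0]
    - [65,0,0,0,0]

```text
t: 6.6
tcp_pos: [0.5213, 0.2325, 0.1133]
tool_rot: [0.308, 0.951, 0.01, 0.008]
force: [1.0, -0.3, 0.5]
finger_gap: 0.65
```

```bash
python3 s.py
```

```text
t 6.6 pos [0.5213 0.2325 0.1133] yaw_y 0.9439 z [ 0.0204  0.0135 -0.9997] F [ 1.  -0.3  0.5] M [-0.06  0.01  0.02] gap 0.65 q [ 0.219  0.61   1.691  0.012  0.818 -0.733]
```

>>> jog_arm:
  commands:
    - [65,0,0,4,0]
    - [65,0,0,4,0]
    - [65,0,0,0,0]
    - [65,3.6,1.6,0,0]
    - [65,0,0,0,0]
    - [65,0,0,0,0]

```text
t: 7.1
tcp_pos: [0.5502, 0.2464, 0.1921]
tool_rot: [0.309, 0.951, 0.007, 0.003]
force: [-0.6, 0.8, -0.2]
finger_gap: 0.647
```

>>> jog_arm:
  commands:
    - [65,-0.9,-0.4,0,0]
    - [65,-0.9,-0.4,0,0]
    - [65,-0.9,-0.4,0,0]
    - [65,-0.4,-0.2,0,0]
    - [65,0,0,0,0]

```text
t: 7.52
tcp_pos: [0.5193, 0.232, 0.1918]
tool_rot: [0.309, 0.951, 0.008, 0.005]
force: [-1.0, -0.6, -0.2]
finger_gap: 0.648
```

```bash
python3 s.py;  python3 b.py w2.png arbor_head
python3 - <<'E'
from h import *
W=np.load("wrist.npz");p={"intrinsics":W["K"]};E=W["E"];im=cv2.imread("pics/w2.png")
c=np.array([.5224,.2321])
Rz=R.from_euler("z",-.63).as_matrix()
for z in (.096,.132):
    q=[proj(p,E,np.r_[c,0]+Rz@[x,y,z]) for x,y in((.022,.007),(.022,-.007),(-.022,-.007),(-.022,.007))]
    cv2.polylines(im,[np.array(q).astype(int)],True,(0,0,255),1)
u=np.array(q).mean(0).astype(int)
im=im[max(u[1]-130,0):u[1]+70,u[0]-100:u[0]+100]
cv2.imwrite("pics/crop2.png",cv2.resize(im,None,fx=3,fy=3,interpolation=cv2.INTER_CUBIC))
E
```

```text
t 7.5167 pos [0.5193 0.232  0.1918] yaw_y 0.9422 z [ 0.0146  0.0131 -0.9998] F [-1.  -0.6 -0.2] M [ 0.   -0.   -0.01] gap 0.648 q [ 0.219  0.495  1.63   0.011  0.999 -0.73 ]
7.5167 [0.51931597 0.23200269 0.19178143] [0.58789558 0.8087097  0.01916773] 0.6480816616230722 [-0.96407094 -0.59725863 -0.15351374]
[[ 0.    -0.954 -0.301  0.076]
 [ 1.     0.     0.001  0.001]
 [-0.001 -0.301  0.954 -0.143]
 [ 0.     0.     0.     1.   ]]
arbor_head [0.5275 0.2306 0.1149] 0.74 [314. 219.]
arbor_head [0.5274 0.3355 0.1055] 0.59 [442. 126.]
```

View pics/crop2.png

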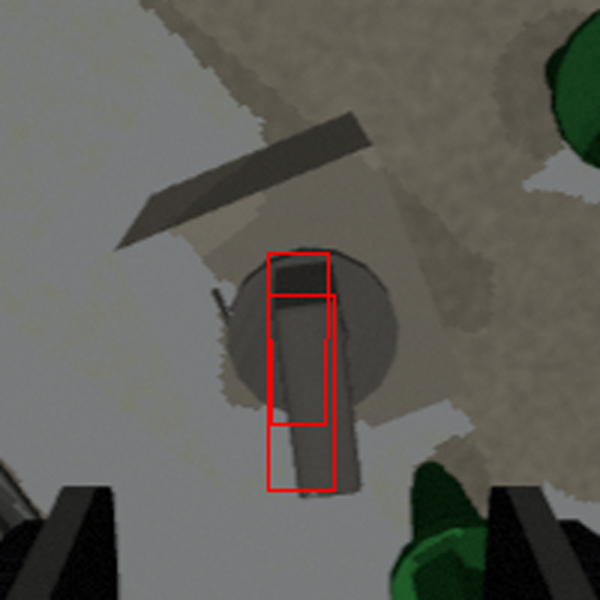

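The earlier test shifted the arbor slightly: about 3 mm, and the head turned to about −0.50. It still stands upright in the rack. I'll level the tool with more fast-out, slow-in strokes up here, then go down.

>>> jog_arm:
  commands:
    - [65,3.6,1.6,0,0.06]
    - [65,0,0,0,0.06]
    - [65,-0.9,-0.4,0,0]
    - [65,-0.9,-0.4,0,0]
    - [65,-0.9,-0.4,0,0]
    - [65,-0.4,-0.2,0,0]

```text
t: 8.12
tcp_pos: [0.5213, 0.2332, 0.1889]
tool_rot: [0.251, 0.968, 0.007, 0.002]
force: [-0.5, -0.1, -0.0]
finger_gap: 0.652
```

>>> jog_arm:
  commands:
    - [65,3.6,1.6,0,0]
    - [65,0,0,0,0]
    - [65,-0.9,-0.4,0,0]
    - [65,-0.9,-0.4,0,0]
    - [65,-0.9,-0.4,0,0]
    - [65,0,0,0,0]

```text
t: 8.62
tcp_pos: [0.5157, 0.2325, 0.1864]
tool_rot: [0.253, 0.967, 0.003, -0.005]
force: [-1.4, -0.1, 0.4]
finger_gap: 0.65
```

```bash
python3 s.py
```

```text
t 8.6167 pos [0.5157 0.2325 0.1864] yaw_y 1.059 z [-0.0074  0.0089 -0.9999] F [-1.4 -0.1  0.4] M [0.05 0.   0.04] gap 0.65 q [ 0.22   0.506  1.627  0.012  1.014 -0.845]
```

>>> jog_arm:
  commands:
    - [65,0.9,0.2,0,0.01]
    - [65,0,0,-1.5,0]
    - [65,0,0,-1.5,0]
    - [65,0,0,-1.5,0]
    - [65,0,0,-1,0]
    - [65,0,0,0,0]
    - [65,0,0,0,0]

```text
t: 9.2
tcp_pos: [0.5309, 0.235, 0.134]
tool_rot: [0.248, 0.969, 0.007, 0.002]
force: [-0.2, -0.6, 0.3]
finger_gap: 0.654
```

```bash
python3 s.py
```

```text
t 9.2 pos [0.5309 0.235  0.134 ] yaw_y 1.0692 z [ 0.0075  0.0124 -0.9999] F [-0.2 -0.6  0.3] M [0.01 0.01 0.01] gap 0.654 q [ 0.219  0.592  1.643  0.013  0.896 -0.859]
```

>>> jog_arm:
  commands:
    - [65,-0.5,0,0,0]
    - [65,-0.2,0,0,0]
    - [65,0,0,-1.2,0]
    - [65,0,0,-1.2,0]
    - [65,0,0,-0.9,0]
    - [65,0,0,0,0]

```text
t: 9.7
tcp_pos: [0.5263, 0.2361, 0.1047]
tool_rot: [0.248, 0.969, 0.009, 0.007]
force: [-0.0, 0.6, -0.7]
finger_gap: 0.65
```

```bash
python3 s.py
```

```text
t 9.7 pos [0.5263 0.2361 0.1047] yaw_y 1.07 z [ 0.0174  0.0147 -0.9997] F [-0.   0.6 -0.7] M [0.02 0.01 0.07] gap 0.65 q [ 0.223  0.63   1.679  0.014  0.812 -0.857]
```

>>> jog_arm:
  commands:
    - [65,-0.1,-0.2,-0.7,0]
    - [65,0,0,0,0]
    - [40,0,0,0,0]
    - [0,0,0,0,0]
    - [0,0,0,0,0]
    - [0,0,0,0,0]
    - [0,0,0,0,0]
    - [0,0,0,0,0]
  squeeze: 60

```text
t: 10.37
tcp_pos: [0.5257, 0.2336, 0.0992]
tool_rot: [0.247, 0.969, 0.009, 0.008]
force: [0.8, 0.1, -1.9]
finger_gap: 0.154
```

```bash
python3 s.py
```

```text
t 10.3667 pos [0.5257 0.2336 0.0992] yaw_y 1.0708 z [ 0.0195  0.014  -0.9997] F [ 0.8  0.1 -1.9] M [-0.1  -0.04 -0.02] gap 0.154 q [ 0.219  0.637  1.687  0.013  0.796 -0.861]
```

>>> jog_arm:
  commands:
    - [0,0,0,1.5,0]
    - [0,0,0,2,0]
    - [0,0,0,2,0]
    - [0,0,0,2,0]
    - [0,0,0,2,0]
    - [0,0,0,2,0]
    - [0,0,0,2,0]
    - [0,0,0,0,0]

```text
t: 11.03
tcp_pos: [0.5191, 0.2333, 0.2327]
tool_rot: [0.248, 0.969, 0.007, -0.0]
force: [1.7, 0.1, -3.0]
finger_gap: 0.159
```

```bash
python3 s.py
```

```text
t 11.0333 pos [0.5191 0.2333 0.2327] yaw_y 1.0693 z [ 0.0029  0.0133 -0.9999] F [ 1.7  0.1 -3. ] M [-0.02 -0.09 -0.05] gap 0.159 q [ 0.22   0.447  1.58   0.014  1.109 -0.856]
```

>>> jog_arm:
  commands:
    - [0,0.4,-2,0,0]
    - [0,0.4,-2.5,0,0]
    - [0,0.4,-2.5,0,0]
    - [0,0.4,-2.5,0,0]
    - [0,0.4,-2.5,0,0]
    - [0,0.4,-2.5,0,0]
    - [0,0,-1,0,0]
    - [0,0,0,0,0]

```text
t: 11.7
tcp_pos: [0.5374, 0.0748, 0.2225]
tool_rot: [0.246, 0.969, 0.007, -0.007]
force: [0.5, 0.6, -4.3]
finger_gap: 0.157
```

```bash
python3 s.py;  python3 b.py w3.png sleeve_mouth slot_floor arbor_head arbor_collar arbor;python3 - <<'E'
from h import *
for n in ["top","scene"]:
    p=snapshot(n);E=ext(p,None);save(p,n+"1.png")
    for k in ["sleeve_mouth","slot_floor","arbor_head","arbor"]:
        for d in models.pinpoint(p,k)[:4]: print(n,k,np.round(d["centre"],4),round(d["score"],2))
E
```

```text
t 11.7 pos [0.5374 0.0748 0.2225] yaw_y 1.0738 z [-0.0096  0.0166 -0.9998] F [ 0.5  0.6 -4.3] M [ 0.   -0.01  0.  ] gap 0.157 q [-0.077  0.431  1.645  0.018  1.077 -1.159]
11.7 [0.53743924 0.0747838  0.22249007] [0.47672813 0.87899343 0.01004226] 0.1571598608109614 [ 0.48799633  0.60211069 -4.32401378]
[[ 0.    -0.954 -0.301  0.076]
 [ 1.     0.     0.001  0.   ]
 [-0.001 -0.301  0.954 -0.143]
 [ 0.     0.     0.     1.   ]]
sleeve_mouth [0.5512 0.0288 0.1056] 0.68 [268. 235.]
slot_floor [0.548  0.0274 0.0275] 0.77 [274. 204.]
arbor_head [0.541  0.0748 0.2365] 0.73 [315. 285.]
arbor_head [0.6122 0.2188 0.1016] 0.71 [512. 190.]
arbor_head [0.5269 0.3346 0.1044] 0.57 [633.   8.]
arbor_collar [0.6112 0.223  0.0713] 0.75 [496. 178.]
arbor_collar [0.5231 0.3357 0.0775] 0.71 [602.  11.]
arbor [0.6208 0.2207 0.0013] 0.79 [464. 172.]
arbor [0.5318 0.0749 0.133 ] 0.76 [306. 199.]
arbor [ 0.5223  0.3333 -0.0056] 0.74 [531.  32.]
top sleeve_mouth [0.5502 0.0236 0.1003] 0.9
top slot_floor [0.5438 0.0242 0.0246] 0.84
top arbor_head [0.5217 0.3382 0.1081] 0.86
top arbor_head [0.4183 0.2789 0.1061] 0.7
top arbor_head [0.6214 0.2256 0.1077] 0.44
top arbor [ 0.5656 -0.3654  0.0374] 0.67
top arbor [ 0.6148  0.2244 -0.0027] 0.64
top arbor [0.4208 0.2815 0.0069] 0.64
top arbor [ 5.228e-01  3.323e-01 -3.000e-04] 0.58
scene sleeve_mouth [0.5502 0.0244 0.1046] 0.92
scene slot_floor [0.5476 0.0258 0.025 ] 0.87
scene slot_floor [7.437e-01 1.255e-01 3.000e-04] 0.52
scene arbor_head [0.6179 0.2227 0.1111] 0.72
scene arbor_head [0.5267 0.3342 0.109 ] 0.67
scene arbor_head [0.5393 0.0812 0.2438] 0.61
scene arbor_head [0.4179 0.2803 0.1031] 0.59
scene arbor [ 0.4153  0.2783 -0.0021] 0.93
scene arbor [ 0.6156  0.2222 -0.0009] 0.81
scene arbor [0.5273 0.3362 0.0017] 0.75
scene arbor [0.5333 0.0777 0.1361] 0.57
```

View pics/w3.png

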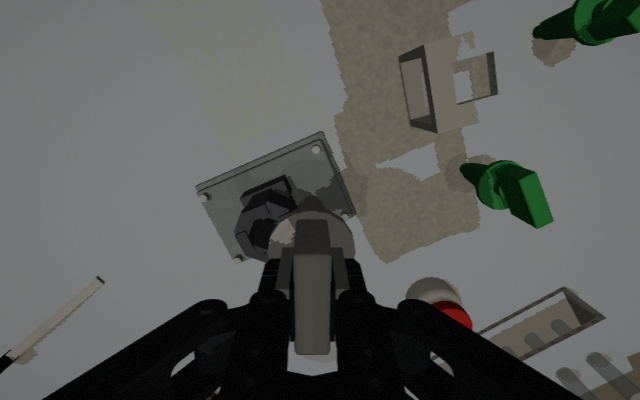

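The picture shows the arbor held upright, its head at (312,290), next to the sleeve at (265,215). The slot and plate run nearly along world y. Next I'll move the tip above the mouth.

>>> jog_arm:
  commands:
    - [0,0.7,-2,0,0]
    - [0,0.4,-2,0,0]
    - [0,0.2,-1,0,0]
    - [0,0,0,0,0]
    - [0,0,0,-0.8,0]
    - [0,0,0,-0.8,0]
    - [0,0,0,0,0]

```text
t: 13.08
tcp_pos: [0.5509, 0.0268, 0.207]
tool_rot: [0.244, 0.97, 0.008, -0.005]
force: [0.3, 0.5, -3.7]
finger_gap: 0.153
```

```bash
cat > d.py <<'E'
from h import *
for n in ["top","scene"]:
    p=snapshot(n);E=ext(p,None);save(p,n+"_l.png")
    for k in ["sleeve_mouth","arbor_head","arbor","arbor_collar"]:
        for d in models.pinpoint(p,k)[:4]:
            c=np.array(d["centre"])
            if np.hypot(*(c[:2]-[.548,.025]))<.06: print(n,k,c.round(4),round(d["score"],2))
E
python3 s.py; python3 d.py
python3 - <<'E'
from h import *
for n,cs in (("top",[(272,200),(330,204),(328,242),(269,238)]),):
    W=np.load(n+".npz");p={"intrinsics":W["K"]}
    q=np.array([onz(p,W["E"],c,.023) for c in cs]);print(q,q.mean(0))
E
```

```text
t 13.0833 pos [0.5509 0.0268 0.207 ] yaw_y 1.0771 z [-0.0064  0.0189 -0.9998] F [ 0.3  0.5 -3.7] M [ 0.    0.   -0.02] gap 0.153 q [-0.164  0.462  1.64   0.02   1.049 -1.251]
scene sleeve_mouth [0.5476 0.0267 0.1063] 0.95
scene arbor_head [0.5546 0.0273 0.2249] 0.92
scene arbor [0.5466 0.0279 0.122 ] 0.83
scene arbor_collar [0.5531 0.025  0.1889] 0.87
[[ 0.6024  0.0929  0.023 ]
 [ 0.5905 -0.051   0.023 ]
 [ 0.4964 -0.0446  0.023 ]
 [ 0.5084  0.1011  0.023 ]] [0.549425 0.0246   0.023   ]
```

>>> jog_arm:
  commands:
    - [0,0,-0.2,-0.7,0]
    - [0,-0.1,0,-0.7,0]
    - [0,-0.1,0,-0.7,0]
    - [0,-0.1,0,-0.7,0]
    - [0,0,0,0,0]

```text
t: 14.0
tcp_pos: [0.5491, 0.0238, 0.1786]
tool_rot: [0.244, 0.97, 0.008, -0.003]
force: [-0.7, 1.0, -4.2]
finger_gap: 0.153
```

```bash
python3 s.py; python3 d.py
```

```text
t 14.0 pos [0.5491 0.0238 0.1786] yaw_y 1.077 z [-0.0016  0.0176 -0.9998] F [-0.7  1.  -4.2] M [-0.04  0.04 -0.  ] gap 0.153 q [-0.169  0.497  1.676  0.021  0.974 -1.258]
scene sleeve_mouth [0.5506 0.0249 0.1039] 0.89
scene arbor_head [0.5513 0.0278 0.1988] 0.83
scene arbor [0.5447 0.0225 0.0915] 0.95
scene arbor_collar [0.5482 0.0216 0.1596] 0.7
scene arbor_collar [0.5502 0.0258 0.2012] 0.69
```

View pics/scene_l.png

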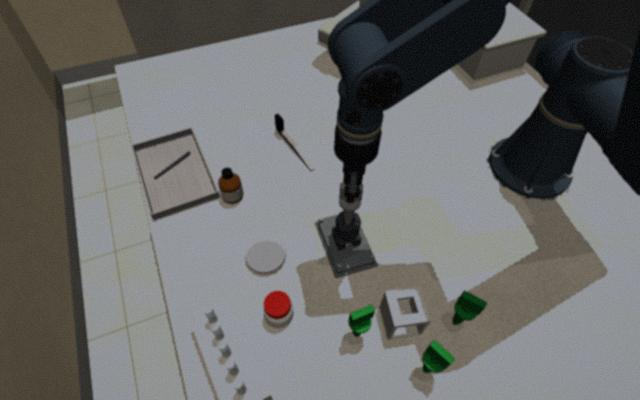

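>>> jog_arm:
  commands:
    - [0,0,0.1,-0.8,0]
    - [0,-0.05,0,-0.8,0]
    - [0,-0.05,0,-0.8,0]
    - [0,-0.05,0,-0.8,0]
    - [0,0,0,0,0]

```text
t: 14.92
tcp_pos: [0.5494, 0.0248, 0.1462]
tool_rot: [0.244, 0.97, 0.009, 0.0]
force: [-0.4, -0.5, -3.4]
finger_gap: 0.154
```

```bash
python3 s.py
```

```text
t 14.9167 pos [0.5494 0.0248 0.1462] yaw_y 1.0774 z [ 0.0045  0.0166 -0.9999] F [-0.4 -0.5 -3.4] M [ 0.02  0.05 -0.01] gap 0.154 q [-0.167  0.543  1.706  0.022  0.89  -1.259]
```

>>> jog_arm:
  commands:
    - [0,0,0,-0.6,0]
    - [0,0,0,-0.5,0]
    - [0,0,0,-0.2,0]
    - [0,0,0,0,0]

```text
t: 15.25
tcp_pos: [0.5503, 0.0257, 0.1312]
tool_rot: [0.245, 0.97, 0.01, 0.0]
force: [0.5, 0.9, -1.1]
finger_gap: 0.155
```

```bash
python3 s.py
```

```text
t 15.25 pos [0.5503 0.0257 0.1312] yaw_y 1.0763 z [ 0.0056  0.0186 -0.9998] F [ 0.5  0.9 -1.1] M [ 0.06 -0.04 -0.02] gap 0.155 q [-0.167  0.567  1.716  0.026  0.856 -1.26 ]
```

>>> jog_arm:
  commands:
    - [0,0,0,-0.15,0.1]
    - [0,0,0,-0.15,0.1]
    - [0,0,0,-0.15,0.1]

```text
t: 15.5
tcp_pos: [0.5506, 0.0261, 0.1277]
tool_rot: [0.091, 0.996, 0.01, -0.001]
force: [-0.8, 1.4, 1.9]
finger_gap: 0.153
```

```bash
python3 s.py
```

```text
t 15.5 pos [0.5506 0.0261 0.1277] yaw_y 1.3878 z [ 3.000e-04  1.980e-02 -9.998e-01] F [-0.8  1.4  1.9] M [ 0.16  0.16 -0.05] gap 0.153 q [-0.166  0.574  1.714  0.026  0.857 -1.571]
```

>>> jog_arm:
  commands:
    - [0,0,0,-0.2,0.1]
    - [0,0,0,-0.2,0.1]
    - [0,0,0,-0.2,0.1]
    - [0,0,0,-0.2,0]

```text
t: 15.83
tcp_pos: [0.5508, 0.0266, 0.1247]
tool_rot: [-0.068, 0.998, 0.01, -0.001]
force: [-2.3, 1.6, 8.7]
finger_gap: 0.154
```

```bash
python3 s.py
```

```text
t 15.8333 pos [0.5508 0.0266 0.1247] yaw_y 1.7075 z [-0.0041  0.0189 -0.9998] F [-2.3  1.6  8.7] M [0.2  0.44 0.04] gap 0.154 q [-0.164  0.581  1.712  0.024  0.856 -1.887]
```

>>> jog_arm:
  commands:
    - [0,-0.05,0,-0.2,-0.1]
    - [0,-0.05,0,-0.2,-0.12]
    - [0,0,0,-0.2,-0.12]
    - [0,0,0,-0.2,-0.12]

```text
t: 16.17
tcp_pos: [0.5505, 0.0264, 0.1233]
tool_rot: [0.167, 0.986, 0.008, 0.003]
force: [-2.6, 1.1, 6.3]
finger_gap: 0.155
```

```bash
python3 s.py
```

```text
t 16.1667 pos [0.5505 0.0264 0.1233] yaw_y 1.2353 z [ 0.0082  0.0146 -0.9999] F [-2.6  1.1  6.3] M [0.04 0.47 0.2 ] gap 0.155 q [-0.164  0.579  1.723  0.021  0.834 -1.413]
```

>>> jog_arm:
  commands:
    - [0,-0.05,0,-0.25,-0.12]
    - [0,0,0,-0.25,-0.12]
    - [0,0,0,-0.25,-0.12]
    - [0,0,0,-0.25,-0.12]

```text
t: 16.5
tcp_pos: [0.5502, 0.0261, 0.1215]
tool_rot: [0.405, 0.914, 0.006, 0.007]
force: [-2.9, 0.9, 10.4]
finger_gap: 0.154
```

```bash
python3 s.py
```

```text
t 16.5 pos [0.5502 0.0261 0.1215] yaw_y 0.7374 z [ 0.0165  0.0049 -0.9999] F [-2.9  0.9 10.4] M [0.13 0.71 0.24] gap 0.154 q [-0.16   0.579  1.731  0.01   0.816 -0.904]
```

>>> jog_arm:
  commands:
    - [0,-0.05,0,-0.25,0.12]
    - [0,0,0,-0.25,0.12]
    - [0,0,0,-0.25,0.12]
    - [0,0,0,-0.25,0.12]

```text
t: 16.83
tcp_pos: [0.55, 0.0266, 0.1208]
tool_rot: [0.172, 0.985, 0.007, 0.007]
force: [-4.5, 1.6, 13.3]
finger_gap: 0.153
```

```bash
python3 s.py
```

```text
t 16.8333 pos [0.55   0.0266 0.1208] yaw_y 1.2254 z [ 0.0164  0.0121 -0.9998] F [-4.5  1.6 13.3] M [-0.08  0.91 -0.36] gap 0.153 q [-0.163  0.58   1.732  0.02   0.816 -1.402]
```

>>> jog_arm:
  commands:
    - [0,-0.1,0,-0.15,0.12]
    - [0,0,0,-0.15,0.12]
    - [0,0,0,-0.15,0.12]

```text
t: 17.08
tcp_pos: [0.5499, 0.0266, 0.1216]
tool_rot: [-0.015, 1.0, 0.009, 0.008]
force: [-0.9, 1.8, 3.5]
finger_gap: 0.152
```

```bash
python3 s.py
```

```text
t 17.0833 pos [0.5499 0.0266 0.1216] yaw_y 1.6006 z [ 0.0153  0.0176 -0.9997] F [-0.9  1.8  3.5] M [ 0.02  0.41 -0.25] gap 0.152 q [-0.166  0.579  1.731  0.027  0.82  -1.784]
```

>>> jog_arm:
  commands:
    - [0,-0.05,0,-0.15,-0.12]
    - [0,0,0,-0.15,-0.12]
    - [0,0,0,-0.15,-0.12]

```text
t: 17.33
tcp_pos: [0.5501, 0.0265, 0.1214]
tool_rot: [0.164, 0.986, 0.006, 0.011]
force: [-1.7, 0.8, 5.9]
finger_gap: 0.158
```

```bash
python3 s.py
```

```text
t 17.3333 pos [0.5501 0.0265 0.1214] yaw_y 1.241 z [ 0.0228  0.0088 -0.9997] F [-1.7  0.8  5.9] M [0.18 0.7  0.38] gap 0.158 q [-0.162  0.577  1.736  0.017  0.807 -1.414]
```

>>> jog_arm:
  commands:
    - [0,-0.05,0,-0.25,-0.12]
    - [0,0,0,-0.25,-0.12]
    - [0,0,0,-0.22,-0.12]
    - [0,0,0,-0.22,-0.12]

```text
t: 17.67
tcp_pos: [0.5501, 0.0262, 0.121]
tool_rot: [0.401, 0.916, 0.002, 0.014]
force: [-2.9, 0.9, 9.0]
finger_gap: 0.152
```

```bash
python3 s.py
```

```text
t 17.6667 pos [0.5501 0.0262 0.121 ] yaw_y 0.7459 z [ 0.0262 -0.0076 -0.9996] F [-2.9  0.9  9. ] M [0.35 0.98 0.37] gap 0.152 q [-0.153  0.577  1.738 -0.005  0.799 -0.896]
```

>>> jog_arm:
  commands:
    - [0,0,0,-0.2,0.12]
    - [0,0,0,-0.22,0.12]
    - [0,0,0,-0.22,0.12]
    - [0,0,0,-0.22,0.12]

```text
t: 18.0
tcp_pos: [0.55, 0.0267, 0.1211]
tool_rot: [0.168, 0.986, 0.005, 0.014]
force: [-2.6, 1.7, 11.2]
finger_gap: 0.155
```

```bash
python3 s.py; python3 d.py
```

```text
t 18.0 pos [0.55   0.0267 0.1211] yaw_y 1.2331 z [ 0.0287  0.0055 -0.9996] F [-2.6  1.7 11.2] M [ 0.04  0.93 -0.35] gap 0.155 q [-0.16   0.576  1.741  0.014  0.797 -1.402]
scene sleeve_mouth [0.5501 0.0266 0.1045] 0.73
scene arbor_head [0.5495 0.0302 0.1388] 0.57
scene arbor [0.548  0.026  0.0339] 0.63
scene arbor [0.5487 0.029  0.0247] 0.38
scene arbor_collar [0.5524 0.0253 0.102 ] 0.83
```

>>> jog_arm:
  commands:
    - [0,0,0,0,0]
    - [60,0,0,0,0]
    - [60,0,0,0,0]
    - [60,0,0,0,0]
    - [60,0,0,2,0]
    - [60,0,0,3,0]
    - [60,0,0,4,0]
    - [60,0,0,2,0]

```text
t: 19.17
tcp_pos: [0.5483, 0.0254, 0.2324]
tool_rot: [0.169, 0.986, 0.003, 0.01]
force: [0.6, 0.5, 0.6]
finger_gap: 0.602
```

>>> jog_arm:
  commands:
    - [60,-1,-3.5,0,-0.1]
    - [60,-1,-3.5,0,-0.12]
    - [60,-1,-3.5,0,-0.12]
    - [60,-1,-3.5,0,-0.12]
    - [60,-1,-3.5,0,-0.12]
    - [60,0,0,0,0]

```text
t: 19.67
tcp_pos: [0.5037, -0.1565, 0.2423]
tool_rot: [0.453, 0.891, -0.003, 0.024]
force: [0.4, 0.6, -0.4]
finger_gap: 0.603
```

```bash
python3 s.py; python3 b.py w4.png arbor_head arbor_collar sleeve_mouth drift_nose drift_grip; python3 - <<'E'
from h import *
p=snapshot("scene");E=ext(p,None);save(p,"sc4.png",(300,170,400,280),5)
K="sleeve_mouth arbor_head arbor_collar drift_grip drift_nose drift".split()
print(proj(p,E,(.5494,.025,.103)))
for k in K:
    for d in models.pinpoint(p,k)[:2]: print(k,np.round(d["centre"],4),round(d["score"],2))
E
```

```text
t 19.6667 pos [ 0.5037 -0.1565  0.2423] yaw_y 0.6306 z [ 0.0412 -0.0268 -0.9988] F [ 0.4  0.6 -0.4] M [-0.03 -0.06  0.07] gap 0.603 q [-0.512  0.364  1.697 -0.004  1.032 -1.14 ]
19.6667 [ 0.50367452 -0.15651405  0.24227587] [0.8075727  0.58950757 0.01752606] 0.6028645656841772 [ 0.41752828  0.58391606 -0.36789731]
[[ 0.    -0.954 -0.3    0.077]
 [ 1.     0.     0.     0.001]
 [-0.    -0.3    0.954 -0.143]
 [ 0.     0.     0.     1.   ]]
arbor_head [0.5509 0.0215 0.1389] 0.61 [532.  19.]
arbor_collar [0.5526 0.0279 0.1044] 0.83 [511.  19.]
sleeve_mouth [0.5503 0.0212 0.0298] 0.72 [459.  36.]
drift_grip [ 0.5696 -0.3688  0.0411] 0.62 [249. 330.]
[347. 219.]
sleeve_mouth [0.5483 0.0248 0.1028] 0.68
arbor_head [0.526  0.3315 0.1109] 0.97
arbor_head [0.5521 0.0302 0.1419] 0.71
arbor_collar [0.5224 0.3317 0.0749] 0.86
arbor_collar [0.6135 0.2247 0.0713] 0.69
drift_grip [ 0.5615 -0.3704  0.0394] 0.6
drift_nose [ 0.5352 -0.2053  0.0014] 0.82
```

View pics/sc4.png

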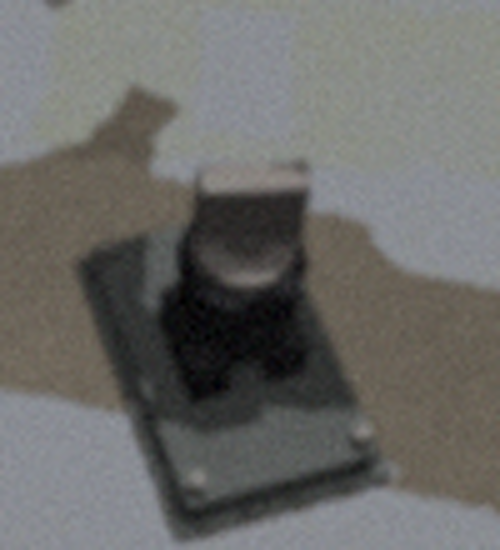

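View pics/w4.png

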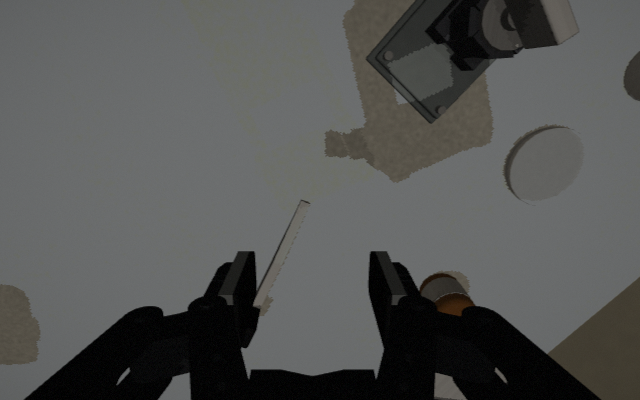

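The arbor stands free with its collar on the mouth; the networks put the collar at z 0.102–0.104 against 0.103 expected. In the wrist view the drift's nose is at (304,201) and the bar runs down to (262,300). Now to the drift, going fast outward so the tool levels too.

>>> jog_arm:
  commands:
    - [60,1.2,-4,0,-0.1]
    - [60,1.2,-4,0,-0.1]
    - [60,1.2,-4,0,-0.1]
    - [60,1.2,-4,0,-0.1]
    - [60,0.8,-2,0,0]
    - [60,0,0,0,0]

```text
t: 20.82
tcp_pos: [0.5605, -0.3335, 0.2414]
tool_rot: [0.622, 0.783, -0.004, 0.021]
force: [0.5, -0.3, -0.1]
finger_gap: 0.605
```

```bash
python3 - <<'E'
from h import *
W=np.load("wrist.npz");p={"intrinsics":W["K"]};E=W["E"]
print(onz(p,E,(304,203),.003),onz(p,E,(260,298),.012))
E
python3 s.py
```

```text
[ 0.5357 -0.2075  0.003 ] [ 0.5637 -0.3426  0.012 ]
t 20.8167 pos [ 0.5605 -0.3335  0.2414] yaw_y 0.2282 z [ 0.0279 -0.0336 -0.999 ] F [ 0.5 -0.3 -0.1] M [-0.01 -0.01 -0.02] gap 0.605 q [-0.704  0.538  1.382 -0.008  1.178 -0.929]
```

>>> jog_arm:
  commands:
    - [60,3.4,-2.1,0,0]
    - [60,0,0,0,0]
    - [60,-0.9,0.5,0,0]
    - [60,-0.9,0.5,0,0]
    - [60,-0.9,0.5,0,0]
    - [60,-0.5,0.4,0,0]

```text
t: 21.32
tcp_pos: [0.5536, -0.3272, 0.2328]
tool_rot: [0.622, 0.783, -0.004, 0.011]
force: [-0.9, 0.4, -0.3]
finger_gap: 0.599
```

>>> jog_arm:
  commands:
    - [60,3.4,-2.1,0,-0.04]
    - [60,0,0,0,0]
    - [60,-0.9,0.5,0,0]
    - [60,-0.9,0.5,0,0]
    - [60,-0.9,0.5,0,0]
    - [60,-0.5,0.4,0,0]

```text
t: 21.82
tcp_pos: [0.5419, -0.3133, 0.2262]
tool_rot: [0.636, 0.772, -0.004, -0.002]
force: [-0.4, 0.1, -0.1]
finger_gap: 0.598
```

```bash
python3 s.py
```

```text
t 21.8167 pos [ 0.5419 -0.3133  0.2262] yaw_y 0.192 z [-0.0078 -0.0027 -1.    ] F [-0.4  0.1 -0.1] M [ 0.01 -0.03  0.01] gap 0.598 q [-0.699  0.537  1.431 -0.008  1.178 -0.888]
```

```bash
python3 b.py w5.png drift_grip drift_nose drift
```

```text
21.8167 [ 0.54186423 -0.31333824  0.22620489] [ 0.9815984   0.19078217 -0.00816963] 0.5979800543176069 [-0.40383894  0.0926328  -0.10505248]
[[ 0.    -0.954 -0.3    0.077]
 [ 1.     0.     0.     0.001]
 [ 0.    -0.3    0.954 -0.143]
 [ 0.     0.     0.     1.   ]]
drift_grip [ 0.5703 -0.3679  0.034 ] 0.98 [329. 227.]
drift_nose [ 0.5337 -0.2062 -0.0013] 0.86 [325.  60.]
drift [ 5.498e-01 -2.701e-01 -3.000e-04] 0.87 [328. 127.]
```

View pics/w5.png

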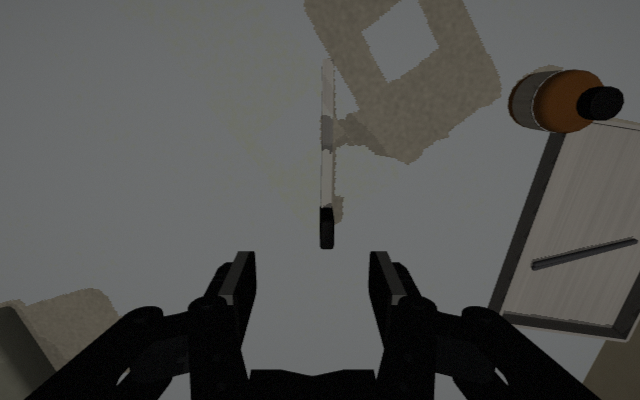

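```bash
python3 - <<'E'
from h import *
W=np.load("wrist.npz");p={"intrinsics":W["K"]};E=W["E"]
n=onz(p,E,(326,60),.003);b=onz(p,E,(327,248),.058);m=onz(p,E,(328,150),.016);b2=onz(p,E,(327.5,200),.02)
print(n,b,m,b2);d=(b2-n)[:2];d=-d/np.hypot(*d);print("yaw",np.arctan2(d[1],d[0]),"grip from rear",b[:2]+.016*d,"grip from nose",n[:2]-.165*d)
E
```

```text
[ 0.5343 -0.2067  0.003 ] [ 0.5698 -0.381   0.058 ] [ 0.5537 -0.2918  0.016 ] [ 0.5638 -0.3435  0.02  ]
yaw 1.7831872587303939 grip from rear [ 0.56642724 -0.36535952] grip from nose [ 0.56908162 -0.3679924 ]
```

>>> jog_arm:
  commands:
    - [60,1.4,-3,0,0.02]
    - [60,1,-2,0,0]
    - [60,0,0,0,0]
    - [60,0,0,-1.5,0]
    - [60,0,0,-2,0]
    - [60,0,0,-2,0]
    - [60,0,0,-1.5,0]
    - [60,0,0,0,0]

```text
t: 22.68
tcp_pos: [0.5709, -0.3664, 0.158]
tool_rot: [0.628, 0.778, -0.003, 0.004]
force: [0.6, 0.3, -1.0]
finger_gap: 0.6
```

```bash
python3 s.py
```

```text
t 22.6833 pos [ 0.5709 -0.3664  0.158 ] yaw_y 0.2133 z [ 0.0024 -0.0099 -0.9999] F [ 0.6  0.3 -1. ] M [ 0.01  0.01 -0.02] gap 0.6 q [-0.732  0.677  1.36  -0.006  1.096 -0.943]
```

>>> jog_arm:
  commands:
    - [60,3.4,-2.1,0,0]
    - [60,0,0,0,0]
    - [60,-0.9,0.5,0,0]
    - [60,-0.9,0.5,0,0]
    - [60,-0.9,0.5,0,0]
    - [60,-0.2,0.2,0,0]
    - [60,0,0,0,0]

```text
t: 23.27
tcp_pos: [0.5701, -0.363, 0.1555]
tool_rot: [0.627, 0.779, -0.002, -0.003]
force: [0.5, -0.7, 1.0]
finger_gap: 0.601
```

>>> jog_arm:
  commands:
    - [60,3.4,-2.1,0,0]
    - [60,0,0,0,0]
    - [60,-0.9,0.5,0,0]
    - [60,-0.9,0.5,0,0]
    - [60,-0.9,0.5,0,0]
    - [60,-0.2,0.2,0,0]
    - [60,0,0,0,0]

```text
t: 23.85
tcp_pos: [0.5699, -0.3621, 0.1565]
tool_rot: [0.627, 0.779, -0.002, -0.005]
force: [-0.1, -0.6, -0.3]
finger_gap: 0.601
```

>>> jog_arm:
  commands:
    - [60,0,0,-1.5,0]
    - [60,0,0,-2,0]
    - [60,0,0,-2,0]
    - [60,0,0,-1.5,0]
    - [60,0,0,0,0]

```text
t: 24.27
tcp_pos: [0.5732, -0.3648, 0.0909]
tool_rot: [0.627, 0.779, -0.003, 0.003]
force: [-1.6, 0.2, -0.7]
finger_gap: 0.597
```

```bash
python3 s.py
```

```text
t 24.2667 pos [ 0.5732 -0.3648  0.0909] yaw_y 0.2146 z [ 0.0022 -0.0082 -1.    ] F [-1.6  0.2 -0.7] M [ 0.02 -0.03 -0.05] gap 0.597 q [-0.729  0.762  1.397 -0.006  0.976 -0.94 ]
```

>>> jog_arm:
  commands:
    - [60,-0.7,0,0,0]
    - [60,0,-0.2,-1.5,0]
    - [60,0,0,-1.5,0]
    - [60,-0.1,0,-1.5,0]
    - [60,0,0,-1,0]
    - [60,0,0,-0.5,0]
    - [60,0,0,0,0]

```text
t: 24.85
tcp_pos: [0.5676, -0.3712, 0.0375]
tool_rot: [0.627, 0.779, -0.003, 0.011]
force: [0.2, 0.9, -0.2]
finger_gap: 0.599
```

```bash
python3 s.py
```

```text
t 24.85 pos [ 0.5676 -0.3712  0.0375] yaw_y 0.2149 z [ 0.013  -0.0187 -0.9997] F [ 0.2  0.9 -0.2] M [0.02 0.04 0.03] gap 0.599 q [-0.741  0.829  1.433 -0.007  0.858 -0.952]
```

>>> jog_arm:
  commands:
    - [60,0,0.4,-0.7,0]
    - [60,0,0,-0.7,0]
    - [60,0,0,-0.2,0]
    - [60,0,0,0,0]
    - [0,0,0,0,0]
    - [0,0,0,0,0]
    - [0,0,0,0,0]
    - [0,0,0,0,0]
  squeeze: 70

```text
t: 25.52
tcp_pos: [0.5695, -0.3683, 0.0238]
tool_rot: [0.627, 0.779, -0.004, 0.014]
force: [-0.5, -0.4, -1.8]
finger_gap: 0.155
```

```bash
python3 s.py
```

```text
t 25.5167 pos [ 0.5695 -0.3683  0.0238] yaw_y 0.2157 z [ 0.0174 -0.023  -0.9996] F [-0.5 -0.4 -1.8] M [-0.01  0.05  0.04] gap 0.155 q [-0.736  0.847  1.441 -0.007  0.826 -0.947]
```

>>> jog_arm:
  commands:
    - [0,0,0,1,0]
    - [0,0,0,2,0]
    - [0,0,0,2,0]
    - [0,0,0,2,0]
    - [0,0,0,2,0]
    - [0,-0.4,1.6,0,-0.08]
    - [0,-0.4,1.6,0,-0.08]
    - [0,-0.4,1.6,0,-0.08]

```text
t: 26.18
tcp_pos: [0.5566, -0.3224, 0.1198]
tool_rot: [0.72, 0.694, -0.005, 0.015]
force: [0.5, -0.1, -1.6]
finger_gap: 0.155
```

>>> jog_arm:
  commands:
    - [0,-0.4,1.6,0,-0.06]
    - [0,-0.4,1.6,0,0]
    - [0,-0.4,1.6,0,0]
    - [0,-0.4,1.6,0,0]
    - [0,-0.4,1.6,0,0]
    - [0,0,0,0,0]

```text
t: 26.68
tcp_pos: [0.5331, -0.2353, 0.1236]
tool_rot: [0.743, 0.67, -0.005, 0.014]
force: [-0.5, 0.4, -2.9]
finger_gap: 0.148
```

```bash
python3 s.py
```

```text
t 26.6833 pos [ 0.5331 -0.2353  0.1236] yaw_y -0.1031 z [ 0.011  -0.0275 -0.9996] F [-0.5  0.4 -2.9] M [-0.06  0.06 -0.04] gap 0.148 q [-0.599  0.607  1.651 -0.022  0.858 -0.481]
```

>>> jog_arm:
  commands:
    - [0,-0.5,0,0,0.02]
    - [0,0,0,-1.5,0]
    - [0,0,0,-1.5,0]
    - [0,0,0,-1.5,0]
    - [0,0,0,-1,0]
    - [0,0,0,-0.5,0]
    - [0,0,0,0,0]

```text
t: 27.27
tcp_pos: [0.5313, -0.2388, 0.066]
tool_rot: [0.735, 0.678, -0.004, 0.02]
force: [0.0, 0.6, -1.6]
finger_gap: 0.154
```

```bash
cat > e.py <<'E'
from h import *
st=manip.sense();t=R.from_quat(st["tool_rot"]).as_matrix();P=np.array(st["tcp_pos"]);P=P-.0187*t[:,2]
A=np.array([.5497,.026]);u=np.array([.082,.9966]);l=np.array([u[1],-u[0]])
y=np.arctan2(t[1,1],t[0,1]);d=np.array([-np.sin(y),np.cos(y)])
g=P[:2]-A;n=g+.165*d
pitch=(t[:2,2]@d)+.0262
print("t",round(st["t"],2),"grip along/lat mm",(g@u*1e3).round(1),(g@l*1e3).round(1),"nose along/lat",(n@u*1e3).round(1),(n@l*1e3).round(1),"yawerr",round(y+.082,3),"underside z grip",round(1e3*(st["tcp_pos"][2]-.0238),1),"nose",round(1e3*(st["tcp_pos"][2]-.0238+.165*pitch),1),"tilt",t[:2,2].round(4),"F",np.round(st["force"],1),"M",np.round(st["ft_torque"],2),"gap",round(st["finger_gap"],3))
E
python3 e.py; python3 s.py
```

```text
t 27.27 grip along/lat mm -264.8 2.9 nose along/lat -99.8 2.5 yawerr 0.003 underside z grip 42.2 nose 41.0 tilt [ 0.02   -0.0348] F [ 0.   0.6 -1.6] M [-0.02  0.05  0.03] gap 0.154
t 27.2667 pos [ 0.5313 -0.2388  0.066 ] yaw_y -0.0795 z [ 0.02   -0.0348 -0.9992] F [ 0.   0.6 -1.6] M [-0.02  0.05  0.03] gap 0.154 q [-0.605  0.695  1.691 -0.026  0.719 -0.506]
```

```bash
python3 - <<'E'
from h import *
A=np.array([.5497,.026]);u=np.array([.082,.9966]);l=np.array([u[1],-u[0]])
for n in ["top","scene","wrist"]:
    st=manip.sense();p=snapshot(n);E=ext(p,st);save(p,n+"6.png")
    for k in ["drift_nose","drift_grip","slot_floor","sleeve_mouth"]:
        for d in models.pinpoint(p,k)[:1]:
            c=np.array(d["centre"]);print(n,k,c.round(4),round(d["score"],2),proj(p,E,c),"al/lat",((c[:2]-A)@u*1e3).round(1),((c[:2]-A)@l*1e3).round(1))
w=cv2.imread("pics/wrist6.png");s=cv2.imread("pics/scene6.png")[120:290,250:420]
t=cv2.imread("pics/top6.png")[170:270,250:420]
a=cv2.resize(s,(400,400),interpolation=cv2.INTER_CUBIC);b=cv2.resize(t,(400,235),interpolation=cv2.INTER_CUBIC)
cv2.imwrite("pics/m6.png",np.hstack([np.vstack([a,b[:200]]),cv2.resize(w[:, 130:530],(400,400))]if 0 else [np.vstack([a,b[:200]]),np.vstack([w[0:400,120:520],np.zeros((200,400,3),np.uint8)])]))
E
```

```text
top drift_nose [ 0.5441 -0.0712  0.043 ] 0.47 [339. 222.] al/lat -97.3 2.4
top slot_floor [0.5458 0.027  0.0215] 0.67 [299. 222.] al/lat 0.7 -4.0
top sleeve_mouth [0.552  0.0286 0.1003] 0.58 [296. 219.] al/lat 2.8 2.1
scene drift_nose [ 0.5441 -0.0718  0.0432] 0.92 [330. 200.] al/lat -97.9 2.4
scene drift_grip [ 0.5298 -0.2376  0.0808] 0.72 [309. 140.] al/lat -264.3 1.8
scene slot_floor [0.548  0.0246 0.02  ] 0.9 [345. 239.] al/lat -1.5 -1.6
scene sleeve_mouth [0.5506 0.0257 0.1045] 0.6 [347. 219.] al/lat -0.2 0.9
wrist drift_grip [ 0.5347 -0.2362  0.0792] 0.71 [317. 274.] al/lat -262.5 6.6
```

View pics/m6.png

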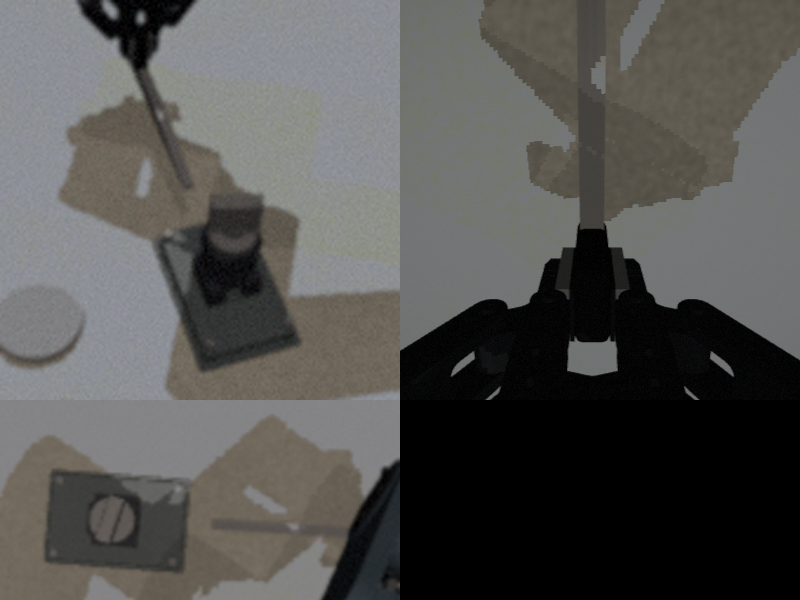

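The bar is held level and aligned with the slot. In the top crop the bar runs (212,524)–(345,532), heading for the sleeve at (112,520), about 2.5 mm off to the side. Correcting that, lowering and advancing.

>>> jog_arm:
  commands:
    - [0,-0.3,0,-0.6,0]
    - [0,0,0,-0.5,0]
    - [0,0.1,1.2,0,0]
    - [0,0.1,1.2,0,0]
    - [0,0.1,1.2,0,0]
    - [0,0,0.5,0,0]
    - [0,0,0,0,0]

```text
t: 28.6
tcp_pos: [0.5305, -0.1925, 0.0541]
tool_rot: [0.735, 0.678, -0.004, 0.019]
force: [-0.6, -0.9, -2.3]
finger_gap: 0.155
```

```bash
python3 e.py
```

```text
t 28.6 grip along/lat mm -218.7 -1.6 nose along/lat -53.7 -2.0 yawerr 0.002 underside z grip 30.3 nose 29.2 tilt [ 0.0194 -0.0341] F [-0.6 -0.9 -2.3] M [-0.08  0.02  0.03] gap 0.155
```

>>> jog_arm:
  commands:
    - [0,0.2,0,-0.5,0]
    - [0,0,0,0,0]
    - [0,0.05,0.8,0,0]
    - [0,0.05,0.8,0,0]
    - [0,0,0.6,0,0]
    - [0,0,0,0,0]

```text
t: 29.1
tcp_pos: [0.5346, -0.168, 0.0489]
tool_rot: [0.734, 0.678, -0.004, 0.02]
force: [0.6, 0.6, -2.6]
finger_gap: 0.155
```

```bash
python3 e.py
```

```text
t 29.1 grip along/lat mm -193.9 0.4 nose along/lat -28.9 -0.1 yawerr 0.003 underside z grip 25.1 nose 24.0 tilt [ 0.0206 -0.0349] F [ 0.6  0.6 -2.6] M [0.01 0.04 0.04] gap 0.155
```

>>> jog_arm:
  commands:
    - [0,0.05,0.8,0,0]
    - [0,0.08,0.8,0,0]
    - [0,0.08,0.8,0,0]
    - [0,0.05,0.6,0,0]
    - [0,0,0,0,0]

```text
t: 29.52
tcp_pos: [0.5375, -0.1346, 0.0492]
tool_rot: [0.734, 0.679, -0.004, 0.02]
force: [-0.1, 0.3, -2.5]
finger_gap: 0.153
```

```bash
python3 e.py
```

```text
t 29.52 grip along/lat mm -160.4 0.5 nose along/lat 4.6 -0.0 yawerr 0.003 underside z grip 25.4 nose 24.3 tilt [ 0.021  -0.0351] F [-0.1  0.3 -2.5] M [-0.02  0.03 -0.01] gap 0.153
```

>>> jog_arm:
  commands:
    - [0,0,0.3,-0.15,0]
    - [0,0.03,0.4,-0.05,0]
    - [0,0.03,0.4,0,0]
    - [0,0,0,0,0]

```text
t: 29.85
tcp_pos: [0.5388, -0.1224, 0.0475]
tool_rot: [0.734, 0.679, -0.004, 0.021]
force: [0.3, -0.5, -1.7]
finger_gap: 0.157
```

```bash
python3 e.py
```

```text
t 29.85 grip along/lat mm -148.2 0.8 nose along/lat 16.8 0.2 yawerr 0.004 underside z grip 23.7 nose 22.5 tilt [ 0.0223 -0.0356] F [ 0.3 -0.5 -1.7] M [0.18 0.   0.01] gap 0.157
```

Nearly on the floor and close to the tip. Pressing on in small steps.

>>> jog_arm:
  commands:
    - [0,0,0.4,0,0]
    - [0,0.03,0.4,0,0]
    - [0,0.03,0.4,0,0]

```text
t: 30.1
tcp_pos: [0.5407, -0.1127, 0.0481]
tool_rot: [0.734, 0.679, -0.004, 0.023]
force: [-2.4, -13.6, -0.8]
finger_gap: 0.15
```

```bash
python3 e.py
```

```text
t 30.1 grip along/lat mm -138.3 1.9 nose along/lat 26.7 1.0 yawerr 0.005 underside z grip 24.3 nose 22.3 tilt [ 0.0252 -0.0404] F [ -2.4 -13.6  -0.8] M [-1.99  0.43  0.1 ] gap 0.15
```

>>> jog_arm:
  commands:
    - [0,0,0.4,0,0]
    - [0,0.03,0.4,0,0]
    - [0,0.03,0.4,0,0]

```text
t: 30.35
tcp_pos: [0.544, -0.1111, 0.0504]
tool_rot: [0.729, 0.684, -0.009, 0.032]
force: [-3.5, -15.3, 1.5]
finger_gap: 0.154
```

```bash
python3 e.py
```

```text
t 30.35 grip along/lat mm -136.0 4.9 nose along/lat 28.9 1.6 yawerr 0.02 underside z grip 26.6 nose 21.6 tilt [ 0.0303 -0.0587] F [ -3.5 -15.3   1.5] M [-1.93  0.8   0.4 ] gap 0.154
```

>>> jog_arm:
  commands:
    - [0,-0.2,0.6,-0.2,-0.01]
    - [0,-0.2,0.7,-0.2,-0.01]

```text
t: 30.52
tcp_pos: [0.5432, -0.1083, 0.0495]
tool_rot: [0.732, 0.68, -0.013, 0.04]
force: [-5.2, -21.6, 5.7]
finger_gap: 0.156
```

```bash
python3 e.py; python3 s.py
```

```text
t 30.52 grip along/lat mm -133.0 3.8 nose along/lat 31.9 2.2 yawerr 0.009 underside z grip 25.7 nose 18.1 tilt [ 0.0356 -0.0755] F [ -5.2 -21.6   5.7] M [-2.16  0.87  0.24] gap 0.156
t 30.5167 pos [ 0.5432 -0.1083  0.0495] yaw_y -0.0726 z [ 0.0356 -0.0755 -0.9965] F [ -5.2 -21.6   5.7] M [-2.16  0.87  0.24] gap 0.156 q [-0.367  0.698  1.783 -0.102  0.602 -0.211]
```

>>> jog_arm:
  commands:
    - [0,-0.3,0.9,-0.1,-0.01]
    - [0,-0.2,0.9,-0.1,-0.01]
    - [0,-0.2,0.9,-0.1,0]

```text
t: 30.77
tcp_pos: [0.5419, -0.0985, 0.0521]
tool_rot: [0.735, 0.675, -0.017, 0.053]
force: [-3.4, -19.8, 6.4]
finger_gap: 0.154
```

```bash
python3 e.py
```

```text
t 30.77 grip along/lat mm -122.9 1.5 nose along/lat 42.1 1.5 yawerr -0.0 underside z grip 28.3 nose 16.5 tilt [ 0.0459 -0.1015] F [ -3.4 -19.8   6.4] M [-2.14  0.52 -0.02] gap 0.154
```

>>> jog_arm:
  commands:
    - [0,-0.1,0.9,-0.3,0]
    - [0,-0.1,0.9,-0.3,0]
    - [0,-0.1,0.8,-0.3,0]

```text
t: 31.02
tcp_pos: [0.5428, -0.0847, 0.0482]
tool_rot: [0.734, 0.676, -0.02, 0.062]
force: [-2.8, -12.0, 3.8]
finger_gap: 0.151
```

```bash
python3 e.py; python3 d.py
```

```text
t 31.02 grip along/lat mm -108.8 1.0 nose along/lat 56.2 0.4 yawerr 0.004 underside z grip 24.4 nose 10.0 tilt [ 0.054  -0.1182] F [ -2.8 -12.    3.8] M [-1.06  0.4  -0.01] gap 0.151
top sleeve_mouth [0.5486 0.0283 0.1002] 0.92
top arbor_head [0.5504 0.026  0.1416] 0.6
top arbor_collar [0.5508 0.0247 0.1103] 0.54
scene sleeve_mouth [0.5508 0.0257 0.1034] 0.57
scene arbor_head [0.5512 0.0275 0.1472] 0.56
scene arbor [0.548  0.0249 0.0427] 0.78
scene arbor_collar [0.5488 0.0275 0.1102] 0.93
```

>>> jog_arm:
  commands:
    - [0,0,0.5,-0.1,0]
    - [0,0,0.5,-0.1,0]
    - [0,0,0.5,-0.1,0]

```text
t: 31.77
tcp_pos: [0.5439, -0.0714, 0.046]
tool_rot: [0.733, 0.677, -0.021, 0.063]
force: [-1.7, -12.3, 7.1]
finger_gap: 0.155
```

```bash
python3 e.py
```

```text
t 31.77 grip along/lat mm -95.4 1.0 nose along/lat 69.6 0.1 yawerr 0.005 underside z grip 22.2 nose 7.4 tilt [ 0.0556 -0.1207] F [ -1.7 -12.3   7.1] M [-1.08  0.4  -0.08] gap 0.155
```

>>> jog_arm:
  commands:
    - [0,0,0.4,0.1,0]
    - [0,0,0.2,0.1,0]
    - [0,0,0,0,0]
    - [0,0,0,0,0]

```text
t: 32.1
tcp_pos: [0.5441, -0.0673, 0.0478]
tool_rot: [0.733, 0.677, -0.022, 0.064]
force: [0.4, -4.1, -0.6]
finger_gap: 0.156
```

```bash
python3 e.py; python3 d.py; python3 - <<'E'
from h import *
p=snapshot("scene");save(p,"sc7.png",(260,120,420,280),5)
for k in ["drift_nose","drift_grip","drift"]:
    for d in models.pinpoint(p,k)[:2]: print(k,np.round(d["centre"],4),round(d["score"],2))
E
```

```text
t 32.1 grip along/lat mm -91.3 0.8 nose along/lat 73.7 -0.4 yawerr 0.007 underside z grip 24.0 nose 8.6 tilt [ 0.0549 -0.1241] F [ 0.4 -4.1 -0.6] M [-0.2  -0.06 -0.08] gap 0.156
scene sleeve_mouth [0.548  0.0259 0.105 ] 0.68
scene arbor_head [0.5516 0.027  0.1503] 0.6
scene arbor [0.5454 0.028  0.0448] 0.91
scene arbor_collar [0.5494 0.0236 0.1125] 0.72
drift_grip [ 0.5409 -0.0639  0.0625] 0.86
drift [0.5521 0.0335 0.0262] 0.51
```

>>> jog_arm:
  commands:
    - [0,0,0,0,0]
    - [50,0,0,0,0]
    - [50,0,0,0,0]
    - [50,0,0,0,0]
    - [50,0,0,0,0]

```text
t: 33.22
tcp_pos: [0.5427, -0.0656, 0.048]
tool_rot: [0.732, 0.678, -0.022, 0.063]
force: [0.6, -0.3, 1.1]
finger_gap: 0.501
```

>>> jog_arm:
  commands:
    - [50,0,0,1,0]
    - [50,0,0,1.5,0]
    - [50,0,0,2,0]
    - [50,0,-1,3,0]
    - [50,0,-2,3,0]
    - [50,0,-3,2,0]
    - [50,0,-3,0,0]
    - [50,0,0,0,0]

```text
t: 33.88
tcp_pos: [0.54, -0.1547, 0.183]
tool_rot: [0.729, 0.681, -0.023, 0.062]
force: [-0.8, 0.1, -0.3]
finger_gap: 0.495
```

```bash
python3 s.py; python3 d.py; python3 - <<'E'
from h import *
p=snapshot("scene");E=ext(p,None);save(p,"sc8.png")
for k in ["drift_nose","drift_grip","drift"]:
    for d in models.pinpoint(p,k)[:1]: print(k,np.round(d["centre"],4),round(d["score"],2))
a=cv2.imread("pics/sc8.png")[150:270,280:400];t=snapshot("top");save(t,"top8.png")
st=manip.sense();w=snapshot("wrist");save(w,"w8.png")
for k in ["arbor_collar","drift_grip","arbor_head"]:
    for d in models.pinpoint(w,k)[:1]: print("w",k,np.round(d["centre"],4),round(d["score"],2))
b=cv2.imread("pics/top8.png")[170:270,240:400]
W=cv2.imread("pics/w8.png")
cv2.imwrite("pics/m8.png",np.hstack([cv2.resize(a,(500,500),interpolation=cv2.INTER_CUBIC),np.vstack([cv2.resize(b,(300,188)),cv2.resize(W,(300,188)),np.zeros((124,300,3),np.uint8)])]))
E
```

```text
t 33.8833 pos [ 0.54   -0.1547  0.183 ] yaw_y -0.065 z [ 0.0512 -0.1223 -0.9912] F [-0.8  0.1 -0.3] M [ 0.07 -0.03  0.03] gap 0.495 q [-0.43   0.48   1.703 -0.118  0.863 -0.288]
top sleeve_mouth [0.5519 0.0247 0.1013] 0.62
top sleeve_mouth [0.5555 0.0329 0.0202] 0.46
top arbor_head [0.5489 0.0283 0.1442] 0.58
top arbor [0.551  0.0296 0.0393] 0.78
top arbor_collar [0.5503 0.0259 0.1146] 0.84
scene sleeve_mouth [0.5526 0.0259 0.1037] 0.68
scene arbor_head [0.5501 0.0294 0.1525] 0.92
scene arbor [0.5484 0.0261 0.0446] 0.89
scene arbor_collar [0.5509 0.0271 0.1141] 0.77
drift_nose [0.56   0.0998 0.0266] 0.73
drift_grip [ 0.5467 -0.0651  0.0608] 0.74
drift [0.5511 0.0315 0.0234] 0.82
w drift_grip [ 0.5493 -0.0665  0.0619] 0.97
```

View pics/m8.png

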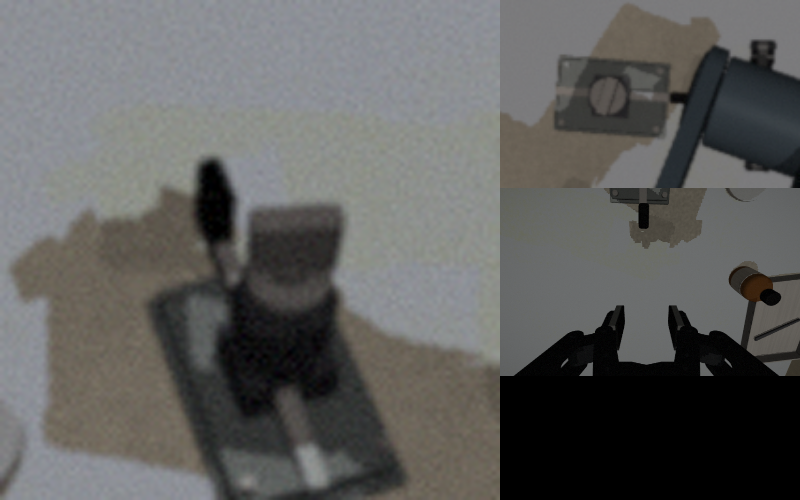

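The wedge lies through the slot with its nose 73–75 mm past the axis. The arbor stands upright, collar at z≈0.114, about 10–11 mm above the mouth, and the gripper is clear. Handing in.

```bash
python3 -c "
from station import workorder
print(workorder.sign_off())"
```

```text
the job is handed in; nothing more can be done
None
```

The job is done and handed in at about 34 s of the 72 s: the arbor was seated and released, then freed with the drift, and both are left standing with the gripper clear.

**Seating:** I took the steel arbor from the white rack and twisted it to and fro in the sleeve under about 5–14 N. It stopped creeping and the collar measured z 0.102–0.104 against a mouth at 0.103. I checked this on camera after letting go.

**Freeing:** The drift went through the slot in small steps. Resistance was mostly 12–20 N, with one along-bar reading of 21.6 N, and it fell off as the shank came loose.

**Last checks:**

| Check | Result |
|---|---|
| Drift nose past the sleeve's axis | about 73–75 mm |
| Collar above the mouth | about 10–11 mm |
| Arbor | upright |
| Drift | flat in the slot |
| Jar, brown bottle, dish, green look-alikes | none approached |

**Blemishes:**
- An early levelling move with the open fingers nudged the arbor in the rack by about 3 mm. It turned the head about 0.13 rad, but the arbor stayed upright, and I measured it again before gripping.
- While driving the drift, the tool leaned about 0.13 rad and pivoted on the grip. The drift itself stayed level.
- The network heights scatter by a few mm, so the 10–11 mm lift also rests on the wedge geometry.

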